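Draw a plaster spatula on the slant out of a short-opening drawer

ROBOT

A 6-joint arm with a two-finger parallel gripper is mounted at the origin on the work surface. World frame = base frame: x ahead of the robot, y to its left, z up, the work surface at z = 0. Lengths are in m, angles in degrees, forces in N, time in s.
With the tool pointing down it reaches from about 0.35 to 0.875 m from the base axis. Payload 4.2 kg.
Tool frame: the origin (TCP) lies between the finger pads; the fingertips stand 11 mm ahead of it and the grasp point (between the pads) lies 8 mm behind it; z points along the fingers, y is the direction in which the jaws open and shut (so a half turn about z gives the same grasp; the last joint's range is limited). The gripper opens to 87 mm and grips with 3 to 60 N. Pads are 19 mm wide; open, the fingers measure 117 mm over their backs; the gripper's body (75 mm by 190 mm) begins 51 mm behind the grasp point.
Start: joints at [81.509, 22.042, 0.453, 0, -68.411, -14.817], TCP at [0.247, 0.574, 0.234] pointing down, gripper open.
Joint ranges: [-179.83, 179.83], [-69.29, 118.12], [-61.27, 80.66], [-181.25, 117.63], [-171.15, -9.14], [-177.46, 177.46]. Speed limits (degrees/s): [159.86, 159.86, 180, 180, 180, 180].

INTERFACE

Orientations are given as a 3x3 rotation matrix whose columns are the frame's x, y, z axes.
In Python, from station import sense, capture, get_calibration, finish_job, search_frame, cut_out gives the robot as it stands.
- The arm moves only by the tool arm_command, never from a script. Its argument "rows" is a list of rows, each an object with "fingers": the opening in per cent of the stroke, from 0 (shut) to 100 (fully open); "travel": the shift along the tool's x, y, z in cm, a list of three; "roll": the turn about the tool's z in degrees. A call has 1 to 10 rows; each row is the pose to reach, as a shift and turn from the pose commanded when the call began, along the tool's axes at that moment; what a row does not reach only later rows make up. A row lasts 1/10 s, in which the tool goes at most 50 mm and 8.59 degrees, less where a joint would pass 70% of its speed; a pose out of reach is approached as far as the arm can. A call with a gripper value outside its range is refused whole. The fingers move at their own pace and stop on an object; the grip force is fixed at half the most. Time passes only in rows, so rows that repeat a pose let the fingers close. It gives the time, the measured TCP pose, the force and the opening at its end, in the units of the state.
- sense(): the state, without advancing time (a new reading comes with each control period).
- capture(name): name is "side" or "top" or "wrist"; returns (picture, depth): 400x640x3 uint8, red, green, blue; 400x640 float32, m along the optical axis (not along the pixel's ray), 0 where there is no reading.
- get_calibration(name): a dict with "fov_y" (degrees; the focal length in pixels is half the picture's height over the tangent of half this angle, whatever the lens; pixels are square), "cx", "cy" (the principal point, pixels), "origin" and "attitude" of the camera in the world; the wrist camera has in their place "mount" (4x4, takes a point from camera to tool coordinates, whose origin is the TCP and whose axes are the flange's). Camera axes: x right, y down, z forward; pixel columns grow to the right and rows downward; lengths in m; the calibration is good to about 2 mm. A picture is of the moment at which its call begins: read the wrist's pose just before it. get_calibration takes no time and is no camera call.
- finish_job(): hands the job in, once; it reports no verdict.
Trained networks look in the newest picture that a camera, given by its name, has taken for a name from the list of things; names that differ only in an ending like _2 or _b are one class to them, and where a whole thing is asked for, a point or a joint stands for the part that bears it (a point fixed in the world has none). Each returns a list of dicts, best first, with "p" (0 to 1); they miss things now and then, are a little off and sometimes report something else, mostly with a low value. They report only what shows in the picture. A call takes as long as a camera call.
- search_frame(camera, label): "position" ([x, y, z] in m, in world coordinates, good to about 4 mm: the middle of the surface that is visible of it).
- cut_out(camera, label): "mask" (400x640 bool, what is visible of it).
The state is a dict: "time_s": time; "joints": joint angles; "joint_velocities": joint speeds; "effort": joint torques, N m; "tcp_pos": TCP position; "ee_rot": TCP orientation; "wrist_force": force on the tool from outside, world axes, zero at the start; "moment": the same for the moment, N m; "gripper_width": opening from 0.0 (shut) to 1.0 (fully open).
Only numpy, scipy, OpenCV 4.12 (cv2) and the standard library are available. Lean on these libraries where they do the work, as an engineer would, in place of code of your own. Each camera call takes 0.05 s, during which the arm holds its last target. There are 200 camera calls.

TASK

The long plaster spatula lies in the top drawer of the small two-drawer cabinet. Pull that drawer out as far as it goes, raise the handle end of the spatula over the drawer front while the blade is still under the cabinet top (the spatula is longer than the opening, so it only comes out on a slant), and draw it out. Finish while holding it still in the gripper, the whole spatula higher than the cabinet's top and touching nothing but the gripper, without shifting or toppling the mug, the pot and the plaster cast that stand beside and on the cabinet.

Things in the scene. Friction and masses are not known exactly. Their poses are not given: they have to be found in the camera images.
- cabinet: White bench cabinet, two grey drawers one above the other, fixed to the bench: 236 mm wide (y), 330 deep (x), 190 high. Origin: bottom centre of its front, in the outer plane of the shut drawer fronts; x points into the cabinet, z up; drawers slide out along -x. Its x points 0.95 to 1.45 rad from world x towards -y. Top panel: z 178 to 190 mm, front edge at x = 12 mm.
- top_drawer (a joint): How far the top drawer is pulled out, in m: 0 shut, 0.14 at its stop. Starts shut or up to 6 mm ajar. Friction about 1.5 N, no spring; it stays where it is left. At its stop the opening between the drawer front's inner face and the edge of the cabinet top is 137 mm long; the rest of the drawer stays under the cabinet top.
- drawer_front (a point): Middle of the upper edge of the top drawer's front, at its inner face (cabinet z = 174 mm; moves with the drawer, axes as the cabinet's). The front is 15 mm thick, 232 wide. Behind it the drawer is 275 mm long inside, its floor 62 mm below this point, the cabinet top 66 mm above the floor; side and back walls 50 mm high.
- drawer_divider (a point): Middle of the upper edge of a lengthwise divider in the top drawer, 40 mm high over the floor, 4 mm thick, at cabinet y = -52 mm. It parts off a narrow bay (towards cabinet -y) with two bur blocks fixed in it, at most 34 mm high. The spatula's bay spans cabinet y = -50 to +100 mm.
- drawer_handle (a point): Middle of the top drawer's bar handle: a level round steel bar 10 mm thick, 126 mm long, along the cabinet's y, at cabinet z = 158 mm (32 mm below the cabinet's top). Its axis stands 42 mm in front of the drawer front's outer face, on two 8 mm posts 55 mm either side of the middle. Moves with the drawer.
- spatula: Plaster spatula, 250 mm long, 50 to 105 g, lying flat along the drawer, handle to the drawer front, up to 0.06 rad askew, 6 to 19 mm behind the front; may slide a little as the drawer moves. Origin: mid-length, underside of the handle; x to the blade tip, z up. Wooden handle x -125 to -5 mm, 20 wide, 16 high; steel blade to x = 125, 26 wide, z 7 to 9. Balances at about x = -20 mm.
- spatula_butt (a point): End of the spatula's handle (spatula x = -125, z = 8 mm).
- spatula_tip (a point): Tip of the spatula's blade (spatula x = +125, z = 8 mm).
- mug: Bystander: dark steel travel mug with a lid and a loop handle, about 78 mm across, 66 mm from axis to the handle's far side, 151 mm high, upright on the bench on the cabinet's +y side, beside the cabinet or beside where the drawer comes out. Origin: centre of its underside.
- pot: Bystander: white lidded pot, 72 mm across, 75 mm high, upright on the bench on the cabinet's +y side, in the other of the mug's two places. Origin: centre of its underside.
- cast: Bystander: plaster cast of a jaw, about 90 x 62 mm and 32 mm high, on top of the cabinet towards its back. Origin: centre of its underside.

How it is judged (in metres and radians):
On the way, in this order (a step that is already met when the one before it is completed fails the run):
1. the top drawer is pulled out as far as it goes (within 15 mm of its stop) (value of joint top_drawer above 0.125 m), for 0.2 s.
2. the spatula's handle end is above the drawer front's upper edge while its blade tip is still under the cabinet top (z of spatula_butt in the frame of cabinet above 0.176 m and x of spatula_tip in the frame of cabinet above 0.012 m and z of spatula_tip in the frame of cabinet below 0.178 m), for 0.1 s.
At the end, for the whole second after the job is handed in: The spatula is held by the fingers (more than 1 N), both its ends at least 15 mm higher than the cabinet's top (190 mm), still (under 30 mm/s), touching neither cabinet, drawers, cast, mug nor pot (contact force between the fingers and spatula above 1 N and height (world z) of each of spatula_butt, spatula_tip above 0.205 m and contact force between spatula and cabinet below 0.1 N and contact force between spatula and cast below 0.1 N and contact force between spatula and mug below 0.1 N and contact force between spatula and pot below 0.1 N and linear speed of spatula below 0.03 m/s); the arm keeps its last pose, push and grip.
It fails at once if the mug is shifted by more than 25 mm or toppled (distance of mug from where it was at the start of the episode above 0.025 m or angle between mug's own z axis and vertical above 0.35 rad).
It fails at once if the pot is shifted by more than 25 mm or toppled (distance of pot from where it was at the start of the episode above 0.025 m or angle between pot's own z axis and vertical above 0.35 rad).
It fails at once if the cast is shifted by more than 25 mm or toppled (distance of cast from where it was at the start of the episode above 0.025 m or angle between cast's own z axis and vertical above 0.35 rad).
It also fails if it takes over 51 s, if anything falls off the work surface, if the arm or the gripper's body presses on something with over 40 N, if the wrist force passes 120 N, or if a joint passes its speed limit or range.

## Working session

There is one attempt and no reset: what is moved stays moved. The work goes in short steps, Python scripts to look and compute and a tool call to move; the robot and the scene stay as the last step left them, time stands still between calls to the robot, and variables do not carry over. Pictures are saved under pics/ and viewed, about 8 in all and at most 12, crops included, and the job is handed in when it is done.

Besides the shell and the picture viewer there is one more tool, called after "Call:" as name(argument=value, ...), one argument or row to a line, values as JSON. arm_command: Moves the arm, as the interface text tells. Its arguments: {"type":"object","properties":{"rows":{"type":"array","items":{"type":"object","properties":{"fingers":{"type":"number"},"travel":{"type":"array","items":{"type":"number"}},"roll":{"type":"number"}}}}},"required":["rows"]}

```bash
mkdir -p pics; ls
cat > h.py <<'E'
import numpy as np, cv2
from station import *
def cam(name, s=None):
    c=get_calibration(name); 
    if 'mount' in c:
        s=s or sense(); T=np.eye(4); T[:3,:3]=s['ee_rot']; T[:3,3]=s['tcp_pos']; T=T@np.array(c['mount'])
    else:
        T=np.eye(4); T[:3,:3]=c['attitude']; T[:3,3]=c['origin']
    return c, T, 200/np.tan(np.radians(c['fov_y'])/2)
def cloud(name):
    s=sense(); im,d=capture(name); c,T,f=cam(name,s)
    v,u=np.mgrid[:400,:640]
    P=np.stack([(u-c['cx'])/f*d,(v-c['cy'])/f*d,d],-1)@T[:3,:3].T+T[:3,3]
    P[d==0]=np.nan
    return im,P
def save(n,im): cv2.imwrite(f'pics/{n}.png',im[...,::-1])
E
python3 - <<'E'
from h import *
np.set_printoptions(precision=4,suppress=True)
s=sense(); print(s)
ims=[]
for n in ['side','top']:
    im,P=cloud(n); ims.append(im); np.save(n,P)
    print(n,get_calibration(n))
    for l in ['cabinet','drawer_handle','drawer_front','mug','pot','cast','spatula']:
        r=search_frame(n,l); print(l,[(np.round(x['position'],3),round(x['p'],2)) for x in r[:2]])
print(get_calibration('wrist'))
save('a',np.hstack(ims)[:,:, :]); 
save('a',cv2.resize(np.vstack(ims),(640,800))[:600] if 0 else np.vstack([cv2.resize(i,(480,300)) for i in ims]))
E
```

```text
pics
{'time_s': 0.0, 'joints': array([ 81.5086,  22.088 ,   0.3811,  -0.0292, -68.4099, -14.8151]), 'joint_velocities': array([-0.0742, -0.0008, -0.034 , -0.0061, -0.0089, -0.0805]), 'effort': array([ -0.0011, -39.067 ,  18.7405,   4.22  ,   0.011 ,  -0.0002]), 'tcp_pos': array([0.247 , 0.5735, 0.2325]), 'ee_rot': array([[ 0.9183, -0.3958, -0.0008],
       [-0.3958, -0.9183, -0.0019],
       [ 0.0001,  0.0021, -1.    ]]), 'wrist_force': array([ 0.1395, -0.867 , -0.4559]), 'moment': array([-0.0523,  0.0732,  0.0102]), 'gripper_width': 0.9980578570684377}
side {'fov_y': 57.55342235319216, 'cx': 321.287647234151, 'cy': 199.66876782286994, 'origin': array([0.4169, 0.6289, 0.6306]), 'attitude': array([[-0.9445, -0.1702,  0.281 ],
       [-0.3278,  0.5474, -0.77  ],
       [-0.0228, -0.8193, -0.5729]])}
cabinet [(array([ 0.561, -0.036,  0.174]), 0.77)]
drawer_handle [(array([0.524, 0.002, 0.156]), 0.85)]
drawer_front [(array([0.526, 0.004, 0.153]), 0.73)]
mug [(array([ 0.776, -0.009,  0.102]), 0.75)]
pot [(array([0.652, 0.197, 0.061]), 0.81)]
cast [(array([ 0.623, -0.159,  0.21 ]), 0.81)]

[... 290 characters left out ...]
-0.13 ,  0.19 ]), 0.79)]
drawer_handle [(array([0.514, 0.01 , 0.168]), 0.59)]
drawer_front [(array([0.517, 0.01 , 0.173]), 0.69)]
mug [(array([ 0.775, -0.032,  0.15 ]), 0.74), (array([0.52 , 0.007, 0.175]), 0.53)]
pot [(array([0.656, 0.169, 0.073]), 0.79)]
cast [(array([ 0.623, -0.183,  0.209]), 0.61), (array([0.514, 0.01 , 0.174]), 0.33)]
spatula [(array([ 0.583, -0.13 ,  0.188]), 0.74), (array([0.511, 0.008, 0.175]), 0.43)]
{'fov_y': 68.23800399859203, 'cx': 319.2119781058982, 'cy': 198.63775153433716, 'mount': array([[-0.0004, -0.9666, -0.2563,  0.0697],
       [ 1.    , -0.0008,  0.0011,  0.    ],
       [-0.0013, -0.2563,  0.9666, -0.1512],
       [ 0.    ,  0.    ,  0.    ,  1.    ]])}
```

View pics/a.png

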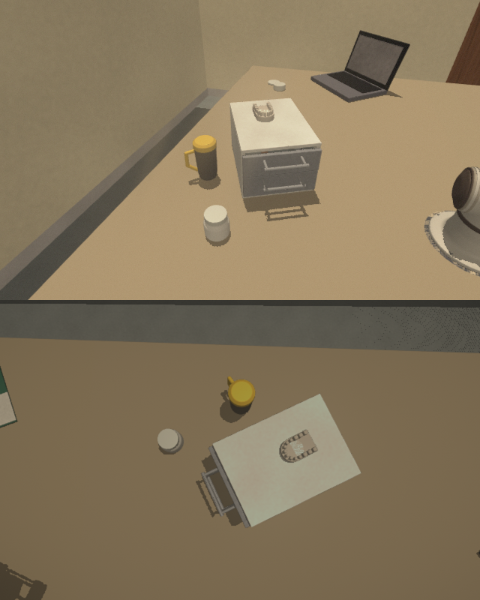

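The top picture shows the cabinet with its handle towards the robot's left. The pot is beside the drawer's path, the mug is beside the cabinet, and the cast is on top. Next I fit the cabinet's frame.

```bash
cat >> h.py <<'E'
np.set_printoptions(precision=4,suppress=True)
E
python3 - <<'E'
from h import *
P=np.load('top.npy'); Q=P.reshape(-1,3)
capture('top'); m=cut_out('top','cabinet')[0]['mask'] 
q=P[m]; q=q[(abs(q[:,2]-0.19)<0.006)]; print(len(q),np.median(q[:,2]))
lab=np.zeros((400,640),np.uint8); lab[m&(abs(P[...,2]-.19)<.006)]=1
(c,(w,h),a)=cv2.minAreaRect((q[:,:2]*1000).astype(np.float32)); print(c,w,h,a)
b=cv2.boxPoints((c,(w,h),a))/1000; print(b)
# robust edges: use percentile widths in candidate direction
c=np.array(c)/1000
best=None
for th in np.arange(0.9,1.5,0.005):
    x=np.array([np.cos(th),-np.sin(th)]); y=np.array([np.sin(th),np.cos(th)])
    u=q[:,:2]@x; v=q[:,:2]@y
    ru=np.percentile(u,[.3,99.7]); rv=np.percentile(v,[.3,99.7]); A=np.ptp(ru)*np.ptp(rv)
    if best is None or A<best[0]: best=(A,th,ru,rv)
print(best,np.ptp(best[2]),np.ptp(best[3]))
A,th,ru,rv=best; x=np.array([np.cos(th),-np.sin(th)]); y=np.array([np.sin(th),np.cos(th)])
O=x*(ru[1]-.330)+y*rv.mean(); O2=x*(ru[0]-.012)+y*rv.mean(); print('origin',O,O2)
for n in ['top','side']:
    R=np.load(n+'.npy').reshape(-1,3); d=R[:,:2]-O2; u=d@x; v=d@y
    k=(u>-.065)&(u<-.025)&(abs(v)<.075)&(R[:,2]>.13)
    print(n,'handle pts',k.sum(),'u',np.nanpercentile(u[k],[2,50,98]),'v',np.nanpercentile(v[k],[2,50,98]),'z',np.nanpercentile(R[k,2],[2,50,98]))
    k=(u>-.012)&(u<.01)&(abs(v)<.1)&(R[:,2]>.12)&(R[:,2]<.18)
    print(' front',k.sum(),np.nanpercentile(u[k],[2,50,98]))
E
```

```text
18085 0.1901006687276552
(602.005859375, -155.95901489257812) 235.99066162109375 318.5213623046875 26.97337532043457
[[ 0.4246 -0.0675]
 [ 0.5691 -0.3514]
 [ 0.7794 -0.2444]
 [ 0.6349  0.0395]]
(np.float64(0.0737289755202959), np.float64(1.1), array([0.2538, 0.5691]), array([0.3488, 0.5827])) 0.31527359483195677 0.23385712196923442
origin [ 0.5235 -0.0018] [ 0.5247 -0.0042]
top handle pts 380 u [-0.05   -0.044  -0.0271] v [-0.0605 -0.0018  0.0596] z [0.1573 0.1616 0.165 ]
 front 728 [-0.0082  0.003   0.0097]
side handle pts 329 u [-0.0523 -0.0486 -0.0277] v [-0.0629 -0.0014  0.0592] z [0.1551 0.1608 0.1635]
 front 1811 [-0.0058 -0.0035  0.0082]
```

Call:
arm_command(
  rows=[
    {"fingers": 46, "travel": [3, 2.6, 0], "roll": -4},
    {"fingers": 46, "travel": [7, 6.1, 0], "roll": -9},
    {"fingers": 46, "travel": [11, 9.6, 0], "roll": -14},
    {"fingers": 46, "travel": [15, 13.1, 0], "roll": -19},
    {"fingers": 46, "travel": [19, 16.6, 0], "roll": -24},
    {"fingers": 46, "travel": [23, 20.1, 0], "roll": -29},
    {"fingers": 46, "travel": [27, 23.6, 0], "roll": -34},
    {"fingers": 46, "travel": [30, 26.2, 0], "roll": -38},
    {"fingers": 46, "travel": [32, 27.9, 0], "roll": -42},
    {"fingers": 46, "travel": [33, 28.8, 0], "roll": -46},
  ],
)

```text
time_s: 1.9
tcp_pos: [0.4371, 0.1763, 0.2338]
ee_rot: [[0.923, 0.385, 0.0], [0.385, -0.923, 0.0], [0.0, 0.0, -1.0]]
wrist_force: [-0.6, 0.0, 0.5]
gripper_width: 0.461
```

Call:
arm_command(
  rows=[
    {"fingers": 46, "travel": [0.2, 3, 0], "roll": -1},
    {"fingers": 46, "travel": [0.4, 7, 0], "roll": -2},
    {"fingers": 46, "travel": [0.6, 11, 0], "roll": -3},
    {"fingers": 46, "travel": [0.8, 14, 0], "roll": -4},
    {"fingers": 46, "travel": [0.8, 15.4, 0], "roll": -4.4},
    {"fingers": 46, "travel": [0.8, 15.4, 0], "roll": -4.4},
  ],
)

```text
time_s: 2.5
tcp_pos: [0.5036, 0.0384, 0.2334]
ee_rot: [[0.892, 0.453, -0.0], [0.453, -0.892, -0.0], [-0.0, 0.0, -1.0]]
wrist_force: [-0.7, 1.0, 0.8]
gripper_width: 0.459
```

```bash
cat >> h.py <<'E'
th=1.10; X=np.array([np.cos(th),-np.sin(th)]); Y=np.array([np.sin(th),np.cos(th)]); O=np.array([0.5243,-0.003])
def cab(P): d=P[...,:2]-O; return np.stack([d@X,d@Y,P[...,2]],-1)
E
python3 - <<'E'
from h import *
s=sense(); print(s['tcp_pos'],cab(s['tcp_pos']),s['ee_rot'],s['joints'])
im,P=cloud('wrist'); save('w1',im); C=cab(P)
for l in ['drawer_handle','cabinet','mug']:
    print(l,[(cab(np.array(r['position'])),r['p']) for r in search_frame('wrist',l)[:2]])
u,v,z=C[...,0],C[...,1],C[...,2]
k=(u>-.065)&(u<-.025)&(abs(v)<.05)&(z>.145)&(z<.17)
print(k.sum(),np.percentile(C[k],[2,25,50,75,98],axis=0))
for a,b in [(-.05,-.04),(-.04,-.02),(-.02,0),(0,.02),(.02,.04),(.04,.05)]:
    kk=k&(v>a)&(v<b); print(a,kk.sum(), np.median(C[kk],axis=0))
E
```

```text
[0.5036 0.0384 0.2334] [-0.0462  0.0004  0.2334] [[ 0.8917  0.4527 -0.0001]
 [ 0.4527 -0.8917 -0.0002]
 [-0.0002  0.0002 -1.    ]] [ 22.8055  10.333  -16.0536   0.0111 -63.6235  94.1062]
drawer_handle [(array([-0.0088,  0.0453,  0.1636]), 0.86)]
cabinet [(array([0.0668, 0.0595, 0.1863]), 0.74)]
mug [(array([0.1381, 0.187 , 0.0263]), 0.66)]
1368 [[-0.0496 -0.0311  0.1582]
 [-0.0471 -0.01    0.1609]
 [-0.0447  0.012   0.1621]
 [-0.0417  0.0326  0.1628]
 [-0.0352  0.0497  0.1639]]
-0.05 0 [nan nan nan]
-0.04 191 [-0.0447 -0.0265  0.162 ]
-0.02 306 [-0.0448 -0.0098  0.1622]
0 318 [-0.0448  0.0102  0.1621]
0.02 336 [-0.0448  0.03    0.1621]
0.04 217 [-0.044   0.0462  0.1618]
  return _methods._mean(a, axis=axis, dtype=dtype,
  ret = um.true_divide(
```

View pics/w1.png

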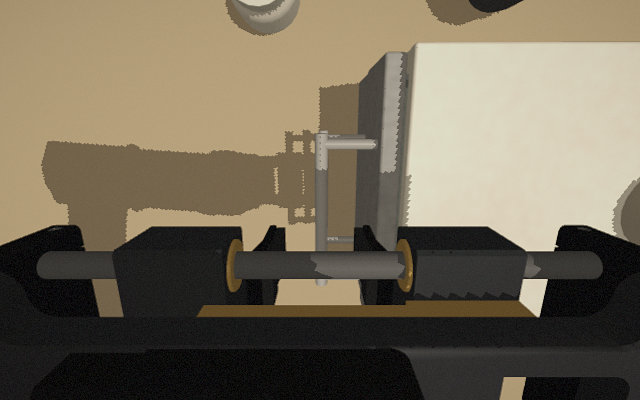

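The bar runs vertically at u≈322 px, centred between the open fingers (272–360 px) and square to them. Now I go down and grip it.

Call:
arm_command(
  rows=[
    {"fingers": 46, "travel": [0, 0.1, 2.5], "roll": 0},
    {"fingers": 46, "travel": [0, 0.1, 5], "roll": 0},
    {"fingers": 46, "travel": [0, 0.1, 7], "roll": 0},
    {"fingers": 46, "travel": [0, 0.1, 8.2], "roll": 0},
    {"fingers": 46, "travel": [0, 0.1, 8.2], "roll": 0},
    {"fingers": 0, "travel": [0, 0.1, 8.2], "roll": 0},
    {"fingers": 0, "travel": [0, 0.1, 8.2], "roll": 0},
    {"fingers": 0, "travel": [0, 0.1, 8.2], "roll": 0},
    {"fingers": 0, "travel": [0, 0.1, 8.2], "roll": 0},
    {"fingers": 0, "travel": [0, 0.1, 8.2], "roll": 0},
  ],
)

```text
time_s: 3.7
tcp_pos: [0.504, 0.039, 0.1521]
ee_rot: [[0.89, 0.456, 0.001], [0.456, -0.89, 0.0], [0.001, 0.001, -1.0]]
wrist_force: [0.9, -0.9, 1.8]
gripper_width: 0.1
```

Call:
arm_command(
  rows=[
    {"fingers": 0, "travel": [0, -0.3, 8.2]},
    {"fingers": 0, "travel": [0, -1, 8.2]},
    {"fingers": 0, "travel": [0, -1.9, 8.2]},
    {"fingers": 0, "travel": [0, -2.9, 8.2]},
    {"fingers": 0, "travel": [0, -3.9, 8.2]},
    {"fingers": 0, "travel": [0, -4.9, 8.2]},
    {"fingers": 0, "travel": [0, -5.9, 8.2]},
    {"fingers": 0, "travel": [0, -6.8, 8.2]},
    {"fingers": 0, "travel": [0, -7.3, 8.2]},
    {"fingers": 0, "travel": [0, -7.5, 8.2]},
  ],
)

```text
validation failed for argument at $.ro...
```

Call:
arm_command(
  rows=[
    {"fingers": 0, "travel": [0, -0.3, 0], "roll": 0},
    {"fingers": 0, "travel": [0, -1, 0], "roll": 0},
    {"fingers": 0, "travel": [0, -1.9, 0], "roll": 0},
    {"fingers": 0, "travel": [0, -2.9, 0], "roll": 0},
    {"fingers": 0, "travel": [0, -3.9, 0], "roll": 0},
    {"fingers": 0, "travel": [0, -4.9, 0], "roll": 0},
    {"fingers": 0, "travel": [0, -5.9, 0], "roll": 0},
    {"fingers": 0, "travel": [0, -6.8, 0], "roll": 0},
    {"fingers": 0, "travel": [0, -7.3, 0], "roll": 0},
    {"fingers": 0, "travel": [0, -7.5, 0], "roll": 0},
  ],
)

```text
time_s: 4.7
tcp_pos: [0.4692, 0.1071, 0.1521]
ee_rot: [[0.89, 0.457, 0.001], [0.457, -0.89, 0.001], [0.001, -0.0, -1.0]]
wrist_force: [0.7, -1.8, 5.3]
gripper_width: 0.102
```

Call:
arm_command(
  rows=[
    {"fingers": 0, "travel": [0, -0.3, 0], "roll": 0},
    {"fingers": 0, "travel": [0, -1, 0], "roll": 0},
    {"fingers": 0, "travel": [0, -1.9, 0], "roll": 0},
    {"fingers": 0, "travel": [0, -2.9, 0], "roll": 0},
    {"fingers": 0, "travel": [0, -3.9, 0], "roll": 0},
    {"fingers": 0, "travel": [0, -4.8, 0], "roll": 0},
    {"fingers": 0, "travel": [0, -5.5, 0], "roll": 0},
    {"fingers": 0, "travel": [0, -5.9, 0], "roll": 0},
    {"fingers": 0, "travel": [0, -6.1, 0], "roll": 0},
    {"fingers": 0, "travel": [0, -6.1, 0], "roll": 0},
  ],
)

```text
time_s: 5.7
tcp_pos: [0.4422, 0.1601, 0.1521]
ee_rot: [[0.889, 0.457, 0.002], [0.457, -0.889, -0.002], [0.001, 0.002, -1.0]]
wrist_force: [5.1, -5.8, 3.4]
gripper_width: 0.103
```

Run:
```python
from h import *
s=sense(); print(cab(s['tcp_pos']),s['wrist_force'],s['gripper_width'])
```

```text
[-0.1826  0.0008  0.1521] [ 5.0971 -5.8279  3.4166] 0.10297831838367015
```

Call:
arm_command(
  rows=[
    {"fingers": 46, "travel": [0, 0, 0], "roll": 0},
    {"fingers": 46, "travel": [0, 0, 0], "roll": 0},
    {"fingers": 46, "travel": [0, 0, 0], "roll": 0},
    {"fingers": 46, "travel": [0, 0, 0], "roll": 0},
    {"fingers": 46, "travel": [0, 0, -2], "roll": 0},
    {"fingers": 46, "travel": [0, 0, -5], "roll": 0},
    {"fingers": 46, "travel": [0, 0, -9], "roll": 8},
    {"fingers": 46, "travel": [0, 1, -13], "roll": 16},
    {"fingers": 46, "travel": [0, 2, -15], "roll": 24},
    {"fingers": 46, "travel": [0, 3, -15], "roll": 32},
  ],
)

```text
time_s: 6.7
tcp_pos: [0.4568, 0.1342, 0.3052]
ee_rot: [[0.996, -0.09, 0.007], [-0.09, -0.996, 0.004], [0.006, -0.005, -1.0]]
wrist_force: [-0.1, -0.2, -0.9]
gripper_width: 0.459
```

Call:
arm_command(
  rows=[
    {"fingers": 46, "travel": [0, 0, 0], "roll": 8},
    {"fingers": 46, "travel": [0, 0, 0], "roll": 16},
    {"fingers": 46, "travel": [0, 0, 0], "roll": 24},
    {"fingers": 46, "travel": [0, 0, 0], "roll": 32},
    {"fingers": 46, "travel": [0, 0, 0], "roll": 40},
    {"fingers": 46, "travel": [0, 0, 0], "roll": 48},
    {"fingers": 46, "travel": [0, 0, 0], "roll": 56},
    {"fingers": 46, "travel": [0, 0, 0], "roll": 58},
    {"fingers": 46, "travel": [0, 0, 0], "roll": 58},
  ],
)

```text
time_s: 7.6
tcp_pos: [0.455, 0.1336, 0.3012]
ee_rot: [[0.456, -0.89, -0.001], [-0.89, -0.456, 0.0], [-0.0, 0.001, -1.0]]
wrist_force: [-0.0, -0.6, 0.3]
gripper_width: 0.461
```

Run:
```python
from h import *
s=sense(); print(s['tcp_pos'],cab(s['tcp_pos']),s['ee_rot'],s['joints'],s['wrist_force'])
im,P=cloud('wrist'); save('w2',im); np.save('w2',P)
for l in ['spatula','spatula_butt','drawer_divider','drawer_front','pot','mug']:
    print(l,[(cab(np.array(r['position'])),r['p']) for r in search_frame('wrist',l)[:2]])
m=cut_out('wrist','spatula')
for x in m[:2]:
    C=cab(P[x['mask']]); print(x['p'],len(C),np.nanpercentile(C,[2,25,50,75,98],axis=0))
```

```text
[0.455  0.1336 0.3012] [-0.1531  0.0002  0.3012] [[ 0.4557 -0.8901 -0.0008]
 [-0.8901 -0.4557  0.0001]
 [-0.0004  0.0007 -1.    ]] [ 36.0316   4.5222 -13.0035  -0.0321 -72.5114  -8.9112] [-0.037  -0.5657  0.3068]
spatula [(array([-0.0318,  0.0254,  0.1263]), 0.66)]
spatula_butt [(array([-0.0347,  0.0316,  0.1292]), 0.83)]
drawer_divider [(array([-0.0616, -0.0123,  0.109 ]), 0.95)]
drawer_front [(array([-0.0568, -0.0056,  0.1105]), 0.86)]
pot [(array([-0.103 ,  0.1874,  0.0774]), 0.65)]
mug [(array([-0.0598, -0.0067,  0.1091]), 0.55)]
0.75 2600 [[-0.0995  0.0204  0.122 ]
 [-0.0667  0.025   0.1269]
 [-0.0346  0.0298  0.1277]
 [-0.0043  0.0345  0.1283]
 [ 0.0271  0.0395  0.1294]]
0.57 40433 [[-0.179  -0.1038  0.1105]
 [-0.1084 -0.0648  0.1119]
 [-0.0563 -0.0104  0.1131]
 [-0.0097  0.0589  0.1471]
 [ 0.0309  0.0983  0.1744]]
```

View pics/w2.png

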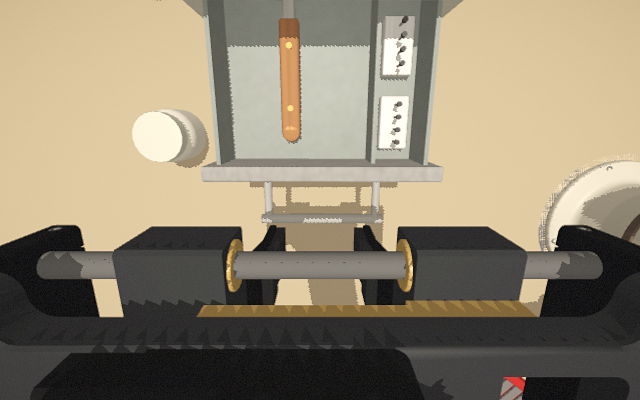

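The wooden handle shows at about (290, 20–140) px, well away from the divider and the walls. I fit its axis next.

Run:
```python
from h import *
P=np.load('w2.npy'); capture('wrist'); m=cut_out('wrist','spatula')[0]['mask']
m=cv2.erode(m.astype(np.uint8),np.ones((3,3)))>0
C=cab(P); q=C[m&(C[...,2]>.124)&(C[...,0]<0.01)]
print(len(q),q[:,0].min(),np.median(q[:,2]))
uu=np.arange(-.095,.01,.01); cc=[]
for a in uu:
    k=abs(q[:,0]-a)<.005; r=np.percentile(q[k,1],[3,97]); cc.append(r.mean()); print(round(a,3),r,np.median(q[k,2]))
p=np.polyfit(uu,cc,1); print(p, np.polyval(p,-.085))
# floor & front
k=(abs(C[...,1]-.07)<.015)&(C[...,2]>.16)&(C[...,0]<-.1)
print('front',np.nanpercentile(C[k],[2,50,98],axis=0))
k=(abs(C[...,1]-.07)<.015)&(abs(C[...,0]+.05)<.03); print('floor',np.nanmedian(C[k],axis=0))
g=np.array([-.085,np.polyval(p,-.085)]); w=O+g[0]*X+g[1]*Y
s=sense(); R=s['ee_rot']; d=np.r_[w,.126]-s['tcp_pos']; print('travel',R.T@d*100)
ax=X+p[0]*Y; t=R[:2,0]; print('roll',-np.degrees(np.arctan2(t[0]*ax[1]-t[1]*ax[0],t@ax)))
```

```text
1934 -0.10275735976102023 0.12789697530660762
-0.095 [0.0215 0.0371] 0.12793136386714266
-0.085 [0.0224 0.0383] 0.12784993094001024
-0.075 [0.0212 0.038 ] 0.12779212167046616
-0.065 [0.022  0.0377] 0.12805908214752734
-0.055 [0.0219 0.0384] 0.12784145318610646
-0.045 [0.0217 0.0381] 0.12787936964911173
-0.035 [0.0216 0.0368] 0.1278664789130588
-0.025 [0.0205 0.0375] 0.12795422228950964
-0.015 [0.0212 0.0382] 0.12784950071715379
-0.005 [0.0211 0.037 ] 0.12796574338604566
0.005 [0.0218 0.0375] 0.12786498283088388
[-0.0049  0.0294] 0.02980827785258471
front [[-0.1446  0.0559  0.1734]
 [-0.1268  0.0684  0.3796]
 [-0.1159  0.0824  0.4032]]
floor [-0.0493  0.07    0.1119]
travel [ 6.7886 -2.924  17.5553]
roll 0.4010929712193101
```

Call:
arm_command(
  rows=[
    {"fingers": 46, "travel": [2, -0.9, 0], "roll": 0.4},
    {"fingers": 46, "travel": [5, -2.2, 1], "roll": 0.4},
    {"fingers": 46, "travel": [6.8, -2.9, 3], "roll": 0.4},
    {"fingers": 46, "travel": [6.8, -2.9, 6], "roll": 0.4},
    {"fingers": 46, "travel": [6.8, -2.9, 9], "roll": 0.4},
    {"fingers": 46, "travel": [6.8, -2.9, 12], "roll": 0.4},
    {"fingers": 46, "travel": [6.8, -2.9, 14.5], "roll": 0.4},
    {"fingers": 46, "travel": [6.8, -2.9, 16], "roll": 0.4},
    {"fingers": 46, "travel": [6.8, -2.9, 16.5], "roll": 0.4},
    {"fingers": 46, "travel": [6.8, -2.9, 16.5], "roll": 0.4},
  ],
)

```text
time_s: 9.1
tcp_pos: [0.5121, 0.086, 0.1362]
ee_rot: [[0.449, -0.893, -0.001], [-0.893, -0.449, -0.001], [0.0, 0.001, -1.0]]
wrist_force: [0.6, -0.2, -0.2]
gripper_width: 0.464
```

Call:
arm_command(
  rows=[
    {"fingers": 46, "travel": [0, 0, 0.5], "roll": 0},
    {"fingers": 46, "travel": [0, 0, 1.0], "roll": 0},
    {"fingers": 46, "travel": [0, 0, 1.0], "roll": 0},
    {"fingers": 0, "travel": [0, 0, 1.0], "roll": 0},
    {"fingers": 0, "travel": [0, 0, 1.0], "roll": 0},
    {"fingers": 0, "travel": [0, 0, 1.0], "roll": 0},
    {"fingers": 0, "travel": [0, 0, 1.0], "roll": 0},
    {"fingers": 0, "travel": [0, 0, 1.0], "roll": 0},
    {"fingers": 0, "travel": [0, 0, 1.0], "roll": 0},
  ],
)

```text
time_s: 10.0
tcp_pos: [0.5123, 0.0861, 0.1268]
ee_rot: [[0.449, -0.893, 0.0], [-0.893, -0.449, 0.0], [0.0, -0.0, -1.0]]
wrist_force: [-0.2, -0.2, 0.8]
gripper_width: 0.224
```

Call:
arm_command(
  rows=[
    {"fingers": 0, "travel": [0, 0, -0.5], "roll": 0},
    {"fingers": 0, "travel": [0, 0, -1.2], "roll": 0},
    {"fingers": 0, "travel": [0, 0, -2], "roll": 0},
    {"fingers": 0, "travel": [0, 0, -2.8], "roll": 0},
    {"fingers": 0, "travel": [0, 0, -3.5], "roll": 0},
    {"fingers": 0, "travel": [0, 0, -4], "roll": 0},
    {"fingers": 0, "travel": [0, 0, -4], "roll": 0},
  ],
)

```text
time_s: 10.7
tcp_pos: [0.5126, 0.0863, 0.1676]
ee_rot: [[0.449, -0.893, 0.002], [-0.893, -0.449, 0.001], [0.0, -0.002, -1.0]]
wrist_force: [-0.8, -0.5, -1.5]
gripper_width: 0.225
```

Run:
```python
from h import *
print(sense()['wrist_force'],sense()['moment'])
ims=[]
for n in ['side','wrist']:
    im,P=cloud(n); ims.append(im)
    for x in cut_out(n,'spatula')[:1]:
        C=cab(P[x['mask']]); k=C[:,2]>.11
        print(n,x['p'],len(C),np.nanpercentile(C[k],[2,25,50,75,98],axis=0))
save('s3',np.vstack([cv2.resize(ims[0][40:240,200:520],(480,300)),cv2.resize(ims[1],(480,300))]))
```

```text
[-0.7514 -0.458  -1.4973] [0.0917 0.0165 0.0109]
side 0.58 179 [[-0.1053  0.0208  0.1545]
 [-0.1016  0.025   0.1641]
 [-0.0935  0.0292  0.1676]
 [-0.0799  0.0337  0.1685]
 [-0.0583  0.0395  0.1709]]
wrist 0.79 7606 [[-0.0827  0.0199  0.1649]
 [-0.0555  0.0245  0.1669]
 [-0.0294  0.0293  0.1674]
 [-0.0061  0.0342  0.1679]
 [ 0.0124  0.0389  0.1689]]
```

View pics/s3.png

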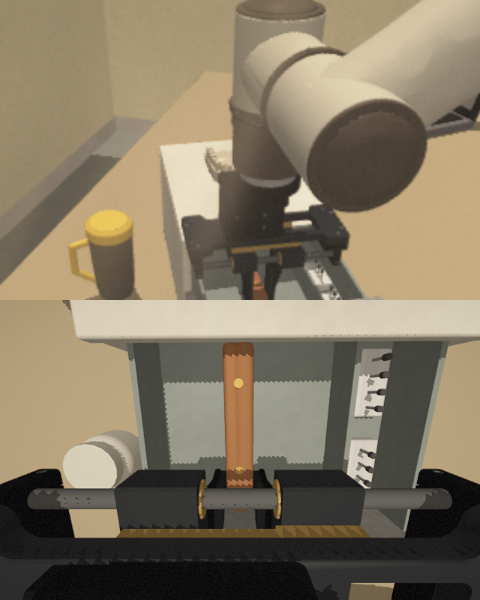

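The spatula is held level, handle top at about z = 0.168, with no sag. The next few centimetres bring it against the edge of the top, so I go slowly.

Call:
arm_command(
  rows=[
    {"fingers": 0, "travel": [0, 0, -0.4], "roll": 0},
    {"fingers": 0, "travel": [0, 0, -0.8], "roll": 0},
    {"fingers": 0, "travel": [0, 0, -1.2], "roll": 0},
    {"fingers": 0, "travel": [0, 0, -1.6], "roll": 0},
    {"fingers": 0, "travel": [0, 0, -2], "roll": 0},
    {"fingers": 0, "travel": [0, 0, -2.2], "roll": 0},
  ],
)

```text
time_s: 11.5
tcp_pos: [0.5123, 0.0861, 0.1889]
ee_rot: [[0.449, -0.893, 0.001], [-0.893, -0.449, 0.0], [0.0, -0.001, -1.0]]
wrist_force: [1.8, 0.1, -2.9]
gripper_width: 0.228
```

Call:
arm_command(
  rows=[
    {"fingers": 0, "travel": [0, 0, -0.4], "roll": 0},
    {"fingers": 0, "travel": [0, 0, -0.8], "roll": 0},
    {"fingers": 0, "travel": [0, 0, -1.2], "roll": 0},
    {"fingers": 0, "travel": [0, 0, -1.6], "roll": 0},
    {"fingers": 0, "travel": [0, 0, -1.9], "roll": 0},
    {"fingers": 0, "travel": [0, 0, -1.9], "roll": 0},
  ],
)

```text
time_s: 12.1
tcp_pos: [0.5121, 0.0863, 0.2082]
ee_rot: [[0.449, -0.894, 0.0], [-0.894, -0.449, 0.001], [-0.0, -0.001, -1.0]]
wrist_force: [-1.6, 0.5, -1.2]
gripper_width: 0.227
```

Run:
```python
from h import *
s=sense(); print(s['wrist_force'],s['moment'],s['gripper_width'],cab(s['tcp_pos']))
im,P=cloud('wrist')
x=cut_out('wrist','spatula')[0]; m=cv2.erode(x['mask'].astype(np.uint8),np.ones((3,3)))>0
C=cab(P[m]); C=C[abs(C[:,1]-.03)<.013]; print(x['p'],len(C),np.nanpercentile(C,[2,25,50,75,98],axis=0)); print(np.polyfit(C[:,0],C[:,2],1))
save('w4',np.vstack([cv2.resize(im,(480,300)),cv2.resize(capture('side')[0][40:240,200:520],(480,300))]))
```

```text
[-1.6348  0.5261 -1.246 ] [ 0.4643  0.3555 -0.0493] 0.22653228571084053 [-0.0851  0.0296  0.2082]
0.81 6027 [[-0.0835  0.0197  0.1817]
 [-0.0617  0.0242  0.1885]
 [-0.0384  0.0288  0.1953]
 [-0.014   0.0335  0.2019]
 [ 0.0086  0.0379  0.2084]]
[-0.2846  0.1844]
```

View pics/w4.png

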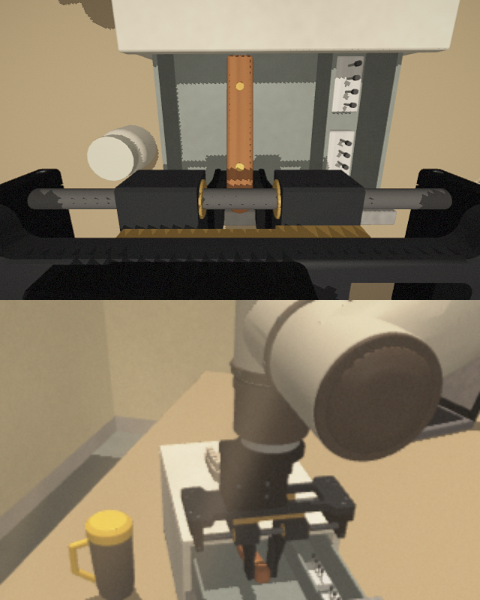

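The spatula is slanted at 0.28 rad, so the butt end is at about z = 0.205 and the tip, still under the top, at about z = 0.135. I draw it out along its own slope.

Call:
arm_command(
  rows=[
    {"fingers": 0, "travel": [-0.4, 0, -0.1], "roll": 0},
    {"fingers": 0, "travel": [-1.2, 0, -0.3], "roll": 0},
    {"fingers": 0, "travel": [-2.2, 0, -0.55], "roll": 0},
    {"fingers": 0, "travel": [-3.2, 0, -0.8], "roll": 0},
    {"fingers": 0, "travel": [-4.2, 0, -1.05], "roll": 0},
    {"fingers": 0, "travel": [-5.2, 0, -1.3], "roll": 0},
    {"fingers": 0, "travel": [-6.2, 0, -1.55], "roll": 0},
    {"fingers": 0, "travel": [-7.2, 0, -1.8], "roll": 0},
    {"fingers": 0, "travel": [-7.8, 0, -1.95], "roll": 0},
    {"fingers": 0, "travel": [-8, 0, -2], "roll": 0},
  ],
)

```text
time_s: 13.25
tcp_pos: [0.476, 0.1582, 0.2278]
ee_rot: [[0.45, -0.893, 0.0], [-0.893, -0.45, 0.0], [-0.0, -0.0, -1.0]]
wrist_force: [-0.2, -0.6, -1.0]
gripper_width: 0.226
```

Call:
arm_command(
  rows=[
    {"fingers": 0, "travel": [-0.4, 0, -0.1], "roll": 0},
    {"fingers": 0, "travel": [-1.2, 0, -0.3], "roll": 0},
    {"fingers": 0, "travel": [-2.2, 0, -0.55], "roll": 0},
    {"fingers": 0, "travel": [-3.2, 0, -0.8], "roll": 0},
    {"fingers": 0, "travel": [-4.2, 0, -1.05], "roll": 0},
    {"fingers": 0, "travel": [-5.2, 0, -1.3], "roll": 0},
    {"fingers": 0, "travel": [-6.2, 0, -1.55], "roll": 0},
    {"fingers": 0, "travel": [-7.2, 0, -1.8], "roll": 0},
    {"fingers": 0, "travel": [-7.8, 0, -1.95], "roll": 0},
    {"fingers": 0, "travel": [-8, 0, -2], "roll": 0},
  ],
)

```text
time_s: 14.25
tcp_pos: [0.44, 0.2298, 0.2478]
ee_rot: [[0.45, -0.893, 0.0], [-0.893, -0.45, 0.0], [-0.0, -0.0, -1.0]]
wrist_force: [0.2, -0.4, -1.0]
gripper_width: 0.223
```

Run:
```python
from h import *
s=sense(); print(s['wrist_force'],s['gripper_width'],cab(s['tcp_pos']))
im,P=cloud('wrist')
x=cut_out('wrist','spatula')[0]; m=x['mask']
C=cab(P[m]); C=C[(abs(C[:,1]-.03)<.02)&(C[:,2]>.12)]; print(x['p'],len(C),np.nanpercentile(C,[0,2,25,50,75,98,100],axis=0)); print(np.polyfit(C[:,0],C[:,2],1))
save('w5',im)
```

```text
[ 0.1702 -0.4163 -0.9715] 0.22340519303862547 [-0.2457  0.0305  0.2478]
0.7 8956 [[-0.2638  0.0168  0.1739]
 [-0.2438  0.0187  0.2028]
 [-0.2124  0.0248  0.2151]
 [-0.1788  0.0298  0.2294]
 [-0.1388  0.0348  0.2387]
 [-0.1098  0.0403  0.2478]
 [-0.1074  0.0422  0.254 ]]
[-0.3372  0.1673]
```

View pics/w5.png

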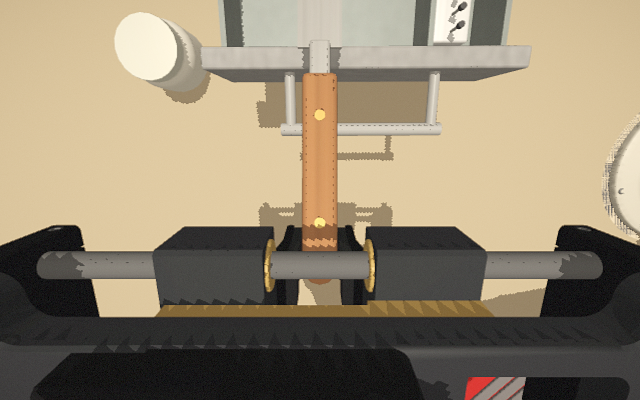

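The spatula is out to the ferrule, so the tip (about u = −0.02) is 3 cm clear of the top's edge. The fingers show no contact force. Now I lift straight up.

Call:
arm_command(
  rows=[
    {"fingers": 0, "travel": [-0.5, 0, -0.5], "roll": 0},
    {"fingers": 0, "travel": [-1, 0, -1.5], "roll": 0},
    {"fingers": 0, "travel": [-1, 0, -3], "roll": 0},
    {"fingers": 0, "travel": [-1, 0, -4.5], "roll": 0},
    {"fingers": 0, "travel": [-1, 0, -6], "roll": 0},
    {"fingers": 0, "travel": [-1, 0, -7.5], "roll": 0},
    {"fingers": 0, "travel": [-1, 0, -9], "roll": 0},
    {"fingers": 0, "travel": [-1, 0, -10.5], "roll": 0},
    {"fingers": 0, "travel": [-1, 0, -11.5], "roll": 0},
    {"fingers": 0, "travel": [-1, 0, -12], "roll": 0},
  ],
)

```text
time_s: 15.35
tcp_pos: [0.436, 0.2382, 0.3691]
ee_rot: [[0.449, -0.893, 0.002], [-0.893, -0.449, 0.002], [-0.001, -0.002, -1.0]]
wrist_force: [0.5, -0.2, -1.5]
gripper_width: 0.228
```

Call:
arm_command(
  rows=[
    {"fingers": 0, "travel": [0, 0, 0], "roll": 0},
    {"fingers": 0, "travel": [0, 0, 0], "roll": 0},
    {"fingers": 0, "travel": [0, 0, 0], "roll": 0},
    {"fingers": 0, "travel": [0, 0, 0], "roll": 0},
    {"fingers": 0, "travel": [0, 0, 0], "roll": 0},
  ],
)

```text
time_s: 15.85
tcp_pos: [0.4357, 0.2379, 0.3672]
ee_rot: [[0.449, -0.893, -0.001], [-0.893, -0.449, -0.001], [0.0, 0.001, -1.0]]
wrist_force: [-0.3, -0.1, -1.5]
gripper_width: 0.222
```

Run:
```python
from h import *
s=sense(); print(s['wrist_force'],s['gripper_width'],cab(s['tcp_pos']))
ims=[]
for n in ['wrist','top','side']:
    im,P=cloud(n); ims.append(im); C=cab(P)
    for x in cut_out(n,'spatula')[:1]:
        q=C[x['mask']]; q=q[(abs(q[:,1]-.03)<.02)&(q[:,2]>.2)]; print(n,x['p'],len(q),np.nanpercentile(q,[2,50,98],axis=0) if len(q) else '')
        if len(q): print(np.polyfit(q[:,0],q[:,2],1))
    k=(C[...,0]>-.14)&(C[...,0]<.02)&(abs(C[...,1]-.03)<.02)&(C[...,2]>.2)&(C[...,2]<.4)
    q=C[k]; print(n,'blade',len(q),np.percentile(q,[1,50,99],axis=0) if len(q) else '')
    for l in ['mug','pot','cast']: print(l,[np.round(r['position'],3) for r in search_frame(n,l)[:1]])
save('w6',np.vstack([cv2.resize(ims[0],(480,300)),cv2.resize(ims[2],(480,300))]))
```

```text
[-0.3445 -0.139  -1.4885] 0.2220436052098547 [-0.2549  0.0303  0.3672]
wrist 0.85 9086 [[-0.2533  0.0184  0.3223]
 [-0.1885  0.0296  0.3488]
 [-0.119   0.04    0.3674]]
[-0.3403  0.2833]
wrist blade 1782 [[-0.1396  0.0166  0.321 ]
 [-0.1282  0.0294  0.325 ]
 [-0.1169  0.0417  0.3289]]
mug []
pot [array([0.647, 0.182, 0.077])]
cast []
top 0.96 2261 [[-0.2662  0.0195  0.3011]
 [-0.1463  0.0312  0.334 ]
 [-0.0419  0.0423  0.37  ]]
[-0.3254  0.2858]
top blade 1130 [[-0.1392  0.0184  0.299 ]
 [-0.0907  0.0311  0.3145]
 [-0.0367  0.0439  0.3292]]
mug [array([ 0.774, -0.032,  0.149])]
pot [array([0.656, 0.171, 0.074])]
cast [array([ 0.622, -0.182,  0.207])]
side 0.8 641 [[-0.276   0.0178  0.311 ]
 [-0.199   0.0331  0.3484]
 [-0.0775  0.0409  0.3716]]
[-0.2904  0.2892]
side blade 173 [[-0.1389  0.0164  0.3091]
 [-0.1068  0.0302  0.3192]
 [-0.0728  0.0421  0.3281]]
mug [array([ 0.778, -0.007,  0.106])]
pot [array([0.651, 0.202, 0.062])]
cast []
```

View pics/w6.png

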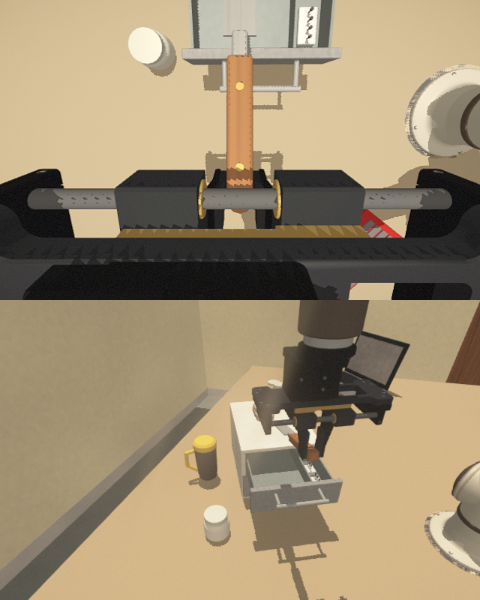

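```bash
python3 -c "
from h import *
print(sense()['gripper_width'],sense()['joint_velocities'],sense()['wrist_force']); print(finish_job())"
```

```text
0.2277462477598956 [-0.0446  0.0176  0.0322  0.0777  0.152   0.0606] [-0.8544  0.4485 -1.2089]
the job is handed in; nothing more can be done
None
```

I handed the job in after about 16 s of robot time with the spatula held clear above the cabinet; `finish_job` gives no verdict, so the result isn't confirmed.

- **Drawer:** I gripped the bar handle and pulled the drawer to its stop. The TCP position put it at about 0.14 m out.
- **Slant and draw-out:** I gripped the handle near the butt and lifted until the edge of the cabinet top tilted the spatula to about 0.28 rad. I worked out the butt at about z = 0.205 m and the tip under the top at about 0.135 m. Then I drew it out along that slope and lifted it.
- **End state:** In the last pictures the handle end is at about z = 0.37 m and the blade tip at about 0.30 m; the limit is 0.205 m. The grip opening is about 19–20 mm, which matches the handle, and the arm was still. The wrist force of about 1.5 N fits the spatula's weight alone.
- **Bystanders:** The mug, pot and cast are within about 5 mm of where they were first seen, which is within measuring error. The wrist camera missed the mug and the cast, and the side camera missed the cast, but the top camera found all three.

One arm command was refused for a missing field. It moved nothing, and I sent it again corrected.

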